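Roll a bearing roller up the ramp and shut the keeper

ROBOT

A 6-joint arm with a two-finger parallel gripper is mounted at the origin on a cart in front of the work surface, level with it; the furniture and walls round the work are solid. World frame = base frame: x ahead of the robot, y to its left, z up, the work surface at z = 0. Lengths are in m, angles in rad, forces in N, time in s.
With the tool pointing down it reaches from about 0.3 to 0.85 m from the base axis. Payload 5.4 kg.
Tool frame: the origin (TCP) lies midway between the tips of the shut fingers; the grasp point (between the pads) lies 19 mm behind it; z points along the fingers, y is the line along which they close (so a half turn about z gives the same grasp; the last joint's range is limited). The gripper opens to 85 mm and grips with 20 to 120 N. Pads are 22 mm wide; open, the fingers measure 114 mm over their backs; the gripper's body (76 mm by 85 mm) begins 54 mm behind the grasp point. The pads swing forward as they close: fully open they stand 13 mm farther back than shut.
Start: joints at [-1.317, 0.158, 1.597, -0, 1.386, -0.21], TCP at [0.257, -0.514, 0.231] pointing down, gripper open.
Joint ranges: [-2.91, 2.91], [-0.94, 2.29], [0.18, 2.7], [-1.29, 4.43], [0.17, 2.64], [-3, 3]. Speed limits (rad/s): [2.57, 2.57, 3.14, 3.14, 3.14, 3.14].

INTERFACE

Orientations are given as a rotation vector (axis times angle).
In Python, from rig import * gives the robot as it stands.
- The arm moves only by the shell command python3 -m handwheel 'ROWS' [FORCE]. ROWS is JSON, a list of rows, each an object of numbers: "rx", "ry", "rz": the turn, a rotation vector about the tool's x, y, z in rad; "tx", "ty", "tz": the shift along the tool's x, y, z in mm; "hand": the closure, from 0 (fully open) to 1 (shut). A call has 1 to 20 rows; each row is the pose to reach, as a shift and turn from the pose commanded when the call began, along the tool's axes at that moment; what a row does not reach only later rows make up. A row lasts 1/12 s, in which the tool goes at most 41.7 mm and 7.16 degrees, less where a joint would pass 70% of its speed; a pose out of reach is approached as far as the arm can. A call with a gripper value outside its range is refused whole. The fingers move at their own pace and stop on an object; FORCE is the grip in N (left out, the last holds). Time passes only in rows, so rows that repeat a pose let the fingers close. It gives the time, the measured TCP pose, the force, the opening and the grip force at its end, in the units of the state.
- sense(): the state, without advancing time (a new reading comes with each control period).
- grab_frame(name): name is "side" or "top" or "wrist"; returns a dict with "color" (384x512x3 uint8, blue, green, red), "intrinsics" (3x3 intrinsics, pixels), "k1" (the pictures are not rectified: a ray, as slopes to the right and down, at radius r is drawn at 1 + k1 r^2 times it, then the intrinsics apply), "R" (3x3) and "t" (3): a world point X has camera coordinates R X + t. Camera axes: x right, y down, z forward; pixel columns grow to the right and rows downward; lengths in m; the calibration is good to about 2 mm. A picture is of the moment at which its call begins. There is no depth.
- sign_off(): hands the job in; it is judged then, once.
The state is a dict: "t": time; "qpos": joint angles; "dq": joint speeds; "joint_torque": joint torques, N m; "tcp_pos": TCP position; "tcp_rot": TCP orientation; "ft_force": force on the tool from outside, world axes, zero at the start; "wrist_torque": the same for the moment, N m; "opening": finger opening in m; "finger_force": force on a finger pad.
Only numpy, scipy, OpenCV 4.12 (cv2) and the standard library are available. Lean on these libraries where they do the work, as an engineer would, in place of code of your own. Each camera call takes 0.05 s, during which the arm holds its last target. There are 200 camera calls.

TASK

Load the steel roller into the ramp fixture: with the fingertips behind it, push it slowly and steadily up the ramp, never flicking it or letting it roll back down, until it drops into its seat against the end stop. Then push the brass keeper by its upright tab all the way in, so that its bar lies behind the seated roller. The roller is only pushed, never picked up; push gently and leave the other things on the bench where they are.

Things in the scene. Friction and masses are not known exactly. Their poses are not given: they have to be found in the camera images.
- fixture: Metal ramp fixture fixed to the bench, base 100 mm wide (x) by 310 mm long (y). Origin on the bench surface under its middle; +y is uphill (to the robot's left, yaw up to 0.3 rad), +x across, away from the robot. Guide rails on both sides, 74 mm apart, centred on x=0, stand about 12 mm above landing and ramp and 15 mm above the seat floor.
- ramp_foot (a point): Middle of the line where the level landing meets the ramp: fixture y=-75 mm, 12 mm over the bench. Towards -y lies the landing, closed at y=-155 mm by a kerb 5 mm high; towards +y the surface rises at 7 degrees.
- crest (a point): Top end of the 7 degree ramp: fixture y=+70 mm, 29.8 mm over the bench. The surface goes on level to y=+80.5 mm, then steps down 2.8 mm to the seat floor at 27 mm; the end stop, 66 mm high over the bench, has its face at y=+118.5 mm.
- roller_center (a point): Centre of the loose plain steel roller, 50 mm diameter, 70 mm long, 0.2 to 0.4 kg. It lies on the landing between the rails, axis along the fixture's x, and rolls freely; let go on the ramp it rolls back at once. Faster than 0.22 m/s below the crest counts as flicked or rolled back (some 30 mm of free rolling back reaches that).
- roller: The same roller; origin at its centre, its x is its axis (it turns about it as it rolls).
- seat (a point): Where the roller's centre lies when seated: fixture x=0, y=+93.5 mm, 52 mm over the bench, the roller against the end stop and down on the seat floor. It then stays by itself.
- keeper (a joint): Travel of the brass keeper in m: 0 = fully out (the roller's way is free; it starts within 10 mm of that), 0.060 = fully in. It slides along the fixture's +x (away from the robot), stays where it is left, and takes about 1.5 to 3 N to push.
- keeper_tab (a point): Middle of the keeper's upright tab, 10 mm thick along the fixture's x, 26 mm wide along y, rising from 60 to 89 mm over the bench (this point: 78 mm), on the near end of the bar. At joint 0 it is at fixture x=-120, y=+60 mm. The bar is 80 mm long, 14 mm wide, 44 to 60 mm over the bench; fully in, its tip is 15 mm past the fixture's middle line, close behind the seated roller.
- rim_tin: Bystander, leave alone: steel tin with a black rim ring, 61 mm across, 28 mm high, on the far side of the fixture; origin under its middle.
- loupe: Bystander, leave alone: black eyeglass standing on its flare, 38 mm across, 30 mm high, on the far side of the fixture; origin under its middle.
- bench_block: Bystander, leave alone: slotted steel block 59x72x16 mm, on the far side of the fixture; origin under its middle.
- pith_block: Bystander, leave alone: pale wooden block 22x50x16 mm, on the near side by the low end; origin under its middle.
- black_bolt: Bystander, leave alone: black cap screw lying flat, 33 mm long, 11 mm thick, on the near side; origin under its middle.
Mind the look-alikes: they are no part of the job. There is more than one size of the roller; the job needs the smallest.

How it is judged:
On the way, in this order (a step that is already met when the one before it is completed fails the run):
1. the roller lies in its seat against the stop, the keeper still out (y of roller_center in the frame of fixture between 0.0895 and 0.097 m and z of roller_center in the frame of fixture between 0.048 and 0.0545 m and x of roller_center in the frame of fixture between -0.006 and 0.006 m and angle between the x axis of roller and the x axis of fixture, either way round below 0.12 rad and linear speed of roller below 0.02 m/s and value of joint keeper below 0.03 m), for 0.2 s.
2. the keeper is pushed fully in (value of joint keeper above 0.055 m), for 0.2 s.
At the end, for the whole second after the job is handed in: The roller is at rest in the seat, its centre within about 4 mm of seat along the ramp and 4 mm in height, 6 mm sideways and 0.12 rad of being square; the keeper stands at 0.055 m or more (y of roller_center in the frame of fixture between 0.0895 and 0.097 m and z of roller_center in the frame of fixture between 0.048 and 0.0545 m and x of roller_center in the frame of fixture between -0.006 and 0.006 m and angle between the x axis of roller and the x axis of fixture, either way round below 0.12 rad and linear speed of roller below 0.02 m/s and value of joint keeper above 0.055 m); the robot touches nothing.
It fails at once if the roller is flicked or rolls back freely (over 0.22 m/s below the crest) (y of roller_center in the frame of fixture below 0.075 m and linear speed of roller above 0.22 m/s).
It fails at once if the roller is lifted, or leaves the fixture sideways or at its low end (z of roller_center in the frame of fixture above 0.07 m or (y of roller_center in the frame of fixture below -0.01 m and z of roller_center in the frame of fixture above 0.057 m) or z of roller_center in the frame of fixture below 0.025 m or y of roller_center in the frame of fixture below -0.16 m).
It fails at once if the roller is squeezed or rammed (over 25 N) (contact force between the fingers and roller above 25 N).
It fails at once if another thing is moved by more than 20 mm (distance of any of rim_tin, loupe, bench_block, pith_block, black_bolt from where it was at the start of the episode above 0.02 m).
It also fails if it takes over 58 s, if anything falls off the work surface, if the arm or the gripper's body presses on something with over 40 N, if the wrist force passes 120 N, or if a joint passes its speed limit or range.

## Working session

There is one attempt and no reset: what is moved stays moved. The work goes in short steps, Python scripts to look and compute and a shell command to move; the robot and the scene stay as the last step left them, time stands still between calls to the robot, and variables do not carry over. Pictures are saved under pics/ and viewed, at most 10 in all, crops included, and the job is handed in when it is done.

```bash
mkdir -p pics
cat > h.py <<'E'
from rig import *
import numpy as np, cv2
from scipy.spatial.transform import Rotation as Ro
def snap(n,f,crop=None,s=1):
    d=grab_frame(n); np.savez('pics/'+f+'.npz',**{k:np.asarray(v) for k,v in d.items()})
    im=d['color']
    if crop: x0,y0,x1,y1=crop; im=im[y0:y1,x0:x1]
    if s!=1: im=cv2.resize(im,None,fx=s,fy=s,interpolation=cv2.INTER_CUBIC)
    cv2.imwrite('pics/'+f+'.png',im); return d
def ray(d,u,v):
    K=d['intrinsics'];xd=np.array([(u-K[0,2])/K[0,0],(v-K[1,2])/K[1,1]]);k=float(d['k1']);x=xd.copy()
    for _ in range(30): x=xd/(1+k*(x@x))
    R=d['R'];return -R.T@d['t'], R.T@np.r_[x,1]
def onz(d,u,v,z):
    o,r=ray(d,u,v);return o+r*(z-o[2])/r[2]
def proj(d,X):
    c=d['R']@np.asarray(X,float)+d['t'];x=c[:2]/c[2];x=x*(1+float(d['k1'])*(x@x));K=d['intrinsics']
    return np.array([K[0,0]*x[0]+K[0,2],K[1,1]*x[1]+K[1,2]])
E
python3 - <<'E'
from h import *
a=snap('top','top0',s=1.5);b=snap('side','side0',s=1.5)
for d in(a,b): print(d['intrinsics'].round(1).tolist(),d['k1'],(-d['R'].T@d['t']).round(3),d['R'].round(2).tolist())
s=sense();print(s)
E
```

```text
[[436.3, 0.0, 254.2], [0.0, 436.3, 188.5], [0.0, 0.0, 1.0]] -0.019606063144546496 [ 0.422 -0.046  0.919] [[-0.03, -1.0, -0.04], [-0.99, 0.03, -0.14], [0.14, 0.04, -0.99]]
[[499.7, 0.0, 249.7], [0.0, 499.7, 186.5], [0.0, 0.0, 1.0]] -0.16001429277702067 [0.25  0.755 0.543] [[-0.94, -0.35, -0.01], [-0.16, 0.45, -0.88], [0.31, -0.82, -0.48]]
{'t': 0.1, 'qpos': array([-1.31709878e+00,  1.59015902e-01,  1.59812765e+00,  3.02509368e-06,
        1.38620177e+00, -2.10094888e-01]), 'dq': array([-0.00050683, -0.00230993, -0.00339235,  0.00012584, -0.00087718,
        0.00096246]), 'joint_torque': array([-4.15043714e-04, -3.96991932e+01, -3.32337213e+01, -1.95408984e-04,
        4.19289645e-03, -2.06816985e-06]), 'tcp_pos': array([ 0.25706534, -0.51372035,  0.23038789]), 'tcp_rot': array([-3.05579440e+00, -7.21607913e-01,  5.53158023e-05]), 'ft_force': array([-0.43122864, -0.32136589,  0.16724229]), 'wrist_torque': array([-0.01060937, -0.02676719, -0.0587648 ]), 'finger_force': 0.0, 'opening': 0.08523772498197361}
```

View pics/top0.png

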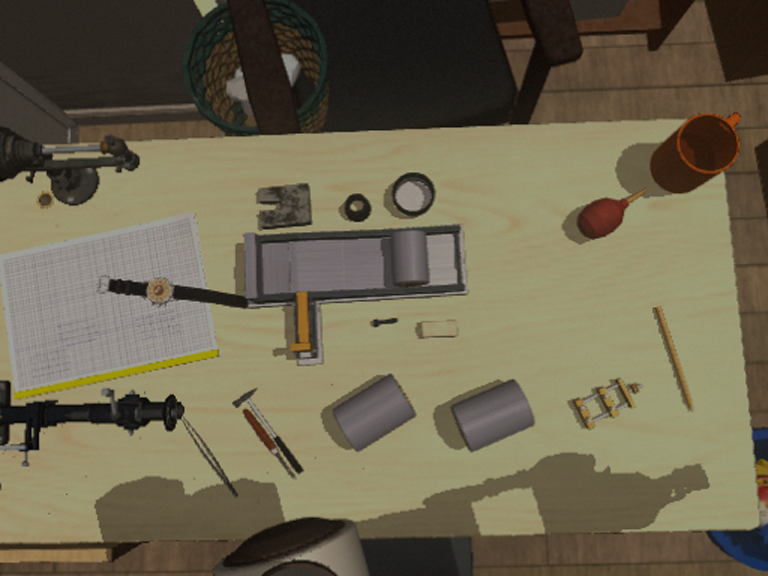

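View pics/side0.png

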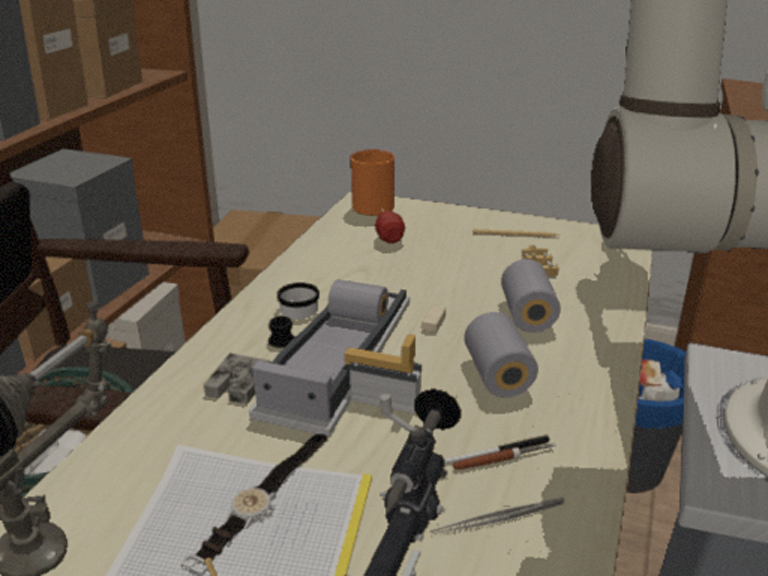

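The pictures show three candidates for the roller in the top view (1.5x): the one in the fixture at (408,257), and two bigger ones lying on the bench at (373,412) and (493,415). I choose the one in the fixture, which is the smallest and lies on the landing. The keeper tab is at about (300,347). I'll check the choice in one close crop.

Run:
```python
import cv2
im=cv2.imread('pics/top0.png')
d=__import__('numpy').load('pics/top0.npz')['color'][140:250,155:320]
cv2.imwrite('pics/c0.png',cv2.resize(d,None,fx=4.8,fy=4.8,interpolation=cv2.INTER_CUBIC))
```

```text
(no output)
```

View pics/c0.png

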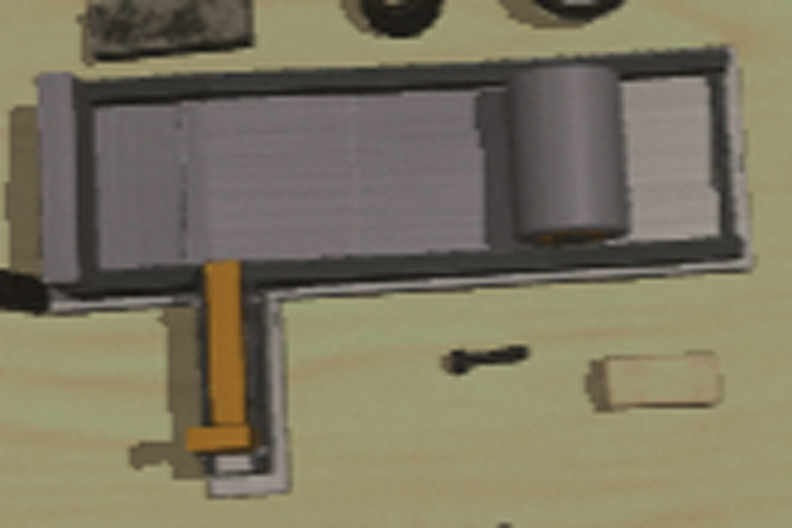

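The crop shows the small roller on the landing around crop (571,150), silhouette edges 513 and 628. The step edge is at x≈185, the stop's face top at x≈76, and the tab top at (220,440). Now I'll fit the fixture pose.

```bash
cat >> h.py <<'E'
def fx(P,p):
    c,s=np.cos(P[2]),np.sin(P[2]);return np.array([P[0]+c*p[0]-s*p[1],P[1]+s*p[0]+c*p[1],p[2]])
def inv(P,w):
    c,s=np.cos(P[2]),np.sin(P[2]);a,b=w[0]-P[0],w[1]-P[1];return np.array([c*a+s*b,-s*a+c*b,w[2]])
E
python3 - <<'E'
from h import *
from scipy.optimize import least_squares
d=dict(np.load('pics/top0.npz'))
px=lambda u,v:np.array([155+u/4.8,140+v/4.8])-.4
C=[((748,268),(-.05,-.155,.002)),((735,47),(.05,-.155,.002)),((183,104),(.037,.0805,.0298)),((187,263),(-.037,.0805,.0298)),
((45,310),(-.05,.155,.002)),((74,73),(.05,.1185,.066)),((76,282),(-.05,.1185,.066)),((722,80),(.037,-.155,.017)),((717,240),(-.037,-.155,.017))]
f=lambda P:np.concatenate([(proj(d,fx(P,p))-px(*c)) for c,p in C])
r=least_squares(f,[.46,.0,0],loss='soft_l1',x_scale=[.1,.1,.1]);P=r.x
print(P,(f(P)*4.8).reshape(-1,2).round(0).tolist())
for n,c,z in(('roller',(571,148),.037+.0),('tab',(220,440),.089),('stopC',(75,177),.066),('tip',(224,262),.06)):
    print(n,inv(P,onz(d,*px(*c),z)).round(4))
for n,c,z in(('bolt',(487,358),.01),('pith',(661,381),.016),('pithfarleft',(605,357),.016)): print(n,inv(P,onz(d,*px(*c),z)).round(4))
np.save('P.npy',P)
# side check
d=dict(np.load('pics/side0.npz'))
for n,p in(('crest',(0,.08,.03)),('tab',(-.12,.06,.089)),('stopnear',(-.05,.1185,.066)),('stopfar',(.05,.1185,.066)),('kerbnear',(-.05,-.155,.002))):print(n,(proj(d,fx(P,p))*1.5).round(0))
E
```

```text
[0.58062835 0.03194165 0.02436506] [[-15.0, 5.0], [-18.0, 4.0], [0.0, -7.0], [2.0, 2.0], [-11.0, 2.0], [3.0, -18.0], [7.0, 8.0], [-0.0, -8.0], [17.0, -1.0]]
roller [ 0.0033 -0.0867  0.037 ]
tab [-0.1159  0.0599  0.089 ]
stopC [-0.0022  0.1207  0.066 ]
tip [-0.0407  0.0604  0.06  ]
bolt [-0.0823 -0.0453  0.01  ]
pith [-0.0968 -0.1198  0.016 ]
pithfarleft [-0.0852 -0.0964  0.016 ]
crest [309. 374.]
tab [413. 341.]
stopnear [335. 375.]
stopfar [253. 358.]
kerbnear [408. 305.]
```

Run:
```python
from h import *
from scipy.optimize import least_squares
d=dict(np.load('pics/top0.npz'))
px=lambda u,v:np.array([155+u/4.8,140+v/4.8])-.4
def f(q):
    P=q[:3];w,k,b=q[3:]
    C=[((748,268),(-.05,b,.002)),((735,47),(.05,b,.002)),((183,102),(.037,.0805,.0298)),((187,263),(-.037,.0805,.042)),
((74,73),(w,.1185,.066)),((76,282),(-w,.1185,.066)),((720,78),(.037,k,.013)),((717,240),(-.037,k,.024)),((220,440),(-.116,.06,.089)),((95,105),(.037,.1185,.027))]
    return np.concatenate([(proj(d,fx(P,p))-px(*c)) for c,p in C])
r=least_squares(f,[.58,.03,0,.045,-.155,-.157],loss='soft_l1',x_scale=[.1,.1,.1,.01,.01,.01]);P=r.x[:3]
print(r.x.round(4),(r.fun*4.8).reshape(-1,2).round(0).tolist())
for n,c,z in(('roller',(571,148),.037),('tab',(220,440),.089),('tip',(224,262),.06),('bolt',(487,358),.01),('pith',(661,381),.016)):
    print(n,inv(P,onz(d,*px(*c),z)).round(4))
np.save('P.npy',P)
# overlay on both
out=[]
for n,crop,s in(('top0',(150,140,320,250),2.9),('side0',(160,170,320,300),2.9)):
    d=dict(np.load(f'pics/{n}.npz'));im=cv2.resize(d['color'],None,fx=4,fy=4,interpolation=cv2.INTER_CUBIC)
    for L in([(.037,.0805,.0298),(-.037,.0805,.0298)],[(.037,.1185,.066),(-.037,.1185,.066)],[(-.037,.07,.0298),(-.037,-.075,.012),(-.037,-.155,.012),(.037,-.155,.012),(.037,-.075,.012),(.037,.07,.0298)],[(-.12,.047,.089),(-.12,.073,.089)],[(-.05,-.155,0),(-.05,.155,0),(.05,.155,0),(.05,-.155,0),(-.05,-.155,0)]):
        cv2.polylines(im,[np.array([proj(d,fx(P,p))*4+1.5 for p in L]).astype(int)],False,(0,0,255),1)
    x0,y0,x1,y1=[4*c for c in crop];out.append(im[y0:y1,x0:x1])
w=max(o.shape[1] for o in out);out=[cv2.copyMakeBorder(o,0,0,0,w-o.shape[1],0) for o in out]
im=np.vstack(out);k=min(800/im.shape[1],600/im.shape[0]);cv2.imwrite('pics/ov.png',cv2.resize(im,None,fx=k,fy=k))
```

```text
[ 0.5798  0.0327  0.0286  0.0443 -0.1509 -0.1632] [[2.0, 4.0], [-2.0, 3.0], [-2.0, -2.0], [-5.0, 1.0], [1.0, -2.0], [5.0, -2.0], [-10.0, -3.0], [7.0, -3.0], [-1.0, 3.0], [1.0, 2.0]]
roller [ 0.0037 -0.0876  0.037 ]
tab [-0.1149  0.0596  0.089 ]
tip [-0.0396  0.0597  0.06  ]
bolt [-0.0817 -0.0458  0.01  ]
pith [-0.0966 -0.1202  0.016 ]
```

View pics/ov.png

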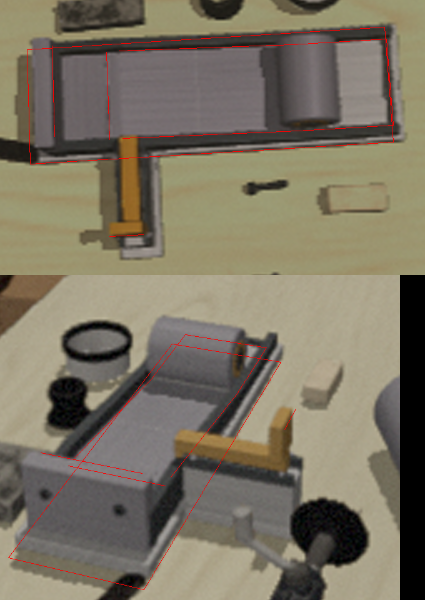

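The overlay shows the fit agrees in both views to about 2–3 mm: the stop top and base corners match, and the roller is at fixture y≈-88 mm. Next I'll work out the approach in tool axes.

```bash
cat >> h.py <<'E'
def plan(pts,turn=None):
    P=np.load('P.npy');s=sense();R=Ro.from_rotvec(s['tcp_rot']);M=R.as_matrix()
    print('t',s['t'],'fix',(inv(P,s['tcp_pos'])*1000).round(1),'F',s['ft_force'].round(1),'open',s['opening'],'q',s['qpos'].round(2))
    print('tool axes in fixture:\n',(Ro.from_rotvec([0,0,-P[2]]).as_matrix()@M).round(3))
    for p in pts: print(p,(M.T@(fx(P,np.array(p)/1000)-s['tcp_pos'])*1000).round(1))
    for sg in(1,-1):
        c,si=np.cos(P[2]),np.sin(P[2]);y=sg*np.array([c,si,0]);z=np.array([0,0,-1.]);x=np.cross(y,z)
        print('turn',sg,Ro.from_matrix(M.T@np.c_[x,y,z]).as_rotvec().round(4))
E
python3 -c "
from h import *
plan([(0,-138,150),(0,-138,60),(0,-138,27)])"
```

```text
t 0.1 fix [-338.3 -537.   230.4] F [-0.4 -0.3  0.2] open 0.08523772498197361 q [-1.32  0.16  1.6   0.    1.39 -0.21]
tool axes in fixture:
 [[ 0.907  0.422 -0.   ]
 [ 0.422 -0.907  0.002]
 [ 0.    -0.002 -1.   ]]
(0, -138, 150) [ 474.9 -219.1   80.9]
(0, -138, 60) [ 474.9 -218.9  170.9]
(0, -138, 27) [ 474.9 -218.9  203.9]
turn 1 [-0.0013 -0.0013 -1.1356]
turn -1 [-1.500e-03  1.500e-03  2.006e+00]
```

```bash
python3 -m handwheel '[{"tx":36,"ty":-17,"tz":6,"rz":-0.09,"hand":0.7},{"tx":73,"ty":-34,"tz":12,"rz":-0.18,"hand":0.7},{"tx":110,"ty":-50,"tz":18,"rz":-0.27,"hand":0.7},{"tx":146,"ty":-67,"tz":24,"rz":-0.36,"hand":0.7},{"tx":183,"ty":-84,"tz":30,"rz":-0.45,"hand":0.7},{"tx":219,"ty":-101,"tz":36,"rz":-0.54,"hand":0.7},{"tx":256,"ty":-118,"tz":43,"rz":-0.63,"hand":0.7},{"tx":292,"ty":-135,"tz":49,"rz":-0.72,"hand":0.7},{"tx":329,"ty":-152,"tz":56,"rz":-0.81,"hand":0.7},{"tx":365,"ty":-168,"tz":62,"rz":-0.9,"hand":0.7},{"tx":402,"ty":-185,"tz":68,"rz":-0.99,"hand":0.7},{"tx":438,"ty":-202,"tz":75,"rz":-1.07,"hand":0.7},{"tx":475,"ty":-219,"tz":81,"rz":-1.1356,"hand":0.7},{"tx":475,"ty":-219,"tz":81,"rz":-1.1356,"hand":0.7},{"tx":475,"ty":-219,"tz":81,"rz":-1.1356,"hand":0.7},{"tx":475,"ty":-219,"tz":81,"rz":-1.1356,"hand":0.7},{"tx":475,"ty":-219,"tz":81,"rz":-1.1356,"hand":0.7},{"tx":475,"ty":-219,"tz":81,"rz":-1.1356,"hand":0.7}]'
python3 -c "
from h import *
plan([(0,-138,60),(0,-138,27)])"
```

```text
t 0.1 fix [-338.3 -537.   230.4] F [-0.4 -0.3  0.2] open 0.08523772498197361 q [-1.32  0.16  1.6   0.    1.39 -0.21]
tool axes in fixture:
 [[ 0.907  0.422 -0.   ]
 [ 0.422 -0.907  0.002]
 [ 0.    -0.002 -1.   ]]
(0, -138, 60) [ 474.9 -218.9  170.9]
(0, -138, 27) [ 474.9 -218.9  203.9]
turn 1 [-0.0013 -0.0013 -1.1356]
turn -1 [-1.500e-03  1.500e-03  2.006e+00]invalid input
```

```bash
python3 -m handwheel '[{"rx":0,"ry":0,"rz":-0.09,"tx":36,"ty":-17,"tz":6,"hand":0.7},{"rx":0,"ry":0,"rz":-0.18,"tx":73,"ty":-34,"tz":12,"hand":0.7}]'; python3 -m handwheel --help | head -20
```

```text
t: 0.27
tcp_pos: [0.3067, -0.4515, 0.2189]
tcp_rot: [2.98, 0.994, -0.0]
ft_force: [1.9, 0.9, -0.2]
opening: 0.0642
finger_force: 0.0invalid input: not JSON, or not a number
```

```bash
python3 -c "
from h import *
plan([(0,-138,150)])"
```

```text
t 0.2667 fix [-286.8 -476.3  218.9] F [ 1.9  0.9 -0.2] open 0.06416712578762825 q [-1.2   0.09  1.69 -0.    1.35 -0.27]
tool axes in fixture:
 [[ 0.817  0.577  0.   ]
 [ 0.577 -0.817 -0.   ]
 [-0.     0.    -1.   ]]
(0, -138, 150) [ 429.5 -110.6   68.8]
turn 1 [ 1.000e-04  2.000e-04 -9.553e-01]
turn -1 [ 2.0000e-04 -1.0000e-04  2.1863e+00]
```

```bash
python3 -m handwheel '[{"rx":0,"ry":0,"rz":-0.08,"tx":36,"ty":-9,"tz":6,"hand":0.7},{"rx":0,"ry":0,"rz":-0.16,"tx":72,"ty":-18,"tz":12,"hand":0.7},{"rx":0,"ry":0,"rz":-0.24,"tx":108,"ty":-28,"tz":17,"hand":0.7},{"rx":0,"ry":0,"rz":-0.32,"tx":143,"ty":-37,"tz":23,"hand":0.7},{"rx":0,"ry":0,"rz":-0.4,"tx":179,"ty":-46,"tz":29,"hand":0.7},{"rx":0,"ry":0,"rz":-0.48,"tx":215,"ty":-55,"tz":34,"hand":0.7},{"rx":0,"ry":0,"rz":-0.56,"tx":251,"ty":-65,"tz":40,"hand":0.7},{"rx":0,"ry":0,"rz":-0.64,"tx":287,"ty":-74,"tz":46,"hand":0.7},{"rx":0,"ry":0,"rz":-0.72,"tx":322,"ty":-83,"tz":52,"hand":0.7},{"rx":0,"ry":0,"rz":-0.8,"tx":358,"ty":-92,"tz":57,"hand":0.7},{"rx":0,"ry":0,"rz":-0.88,"tx":394,"ty":-102,"tz":63,"hand":0.7},{"rx":0,"ry":0,"rz":-0.955,"tx":429.5,"ty":-110.5,"tz":69,"hand":0.7},{"rx":0,"ry":0,"rz":-0.955,"tx":429.5,"ty":-110.5,"tz":69,"hand":0.7},{"rx":0,"ry":0,"rz":-0.955,"tx":429.5,"ty":-110.5,"tz":69,"hand":0.7},{"rx":0,"ry":0,"rz":-0.955,"tx":429.5,"ty":-110.5,"tz":69,"hand":0.7}]'
python3 -c "
from h import *
plan([(0,-138,60),(0,-138,27)])
snap('top','top1',(150,130,330,255),4.4)"
```

```text
t: 1.52
tcp_pos: [0.5841, -0.1051, 0.1499]
tcp_rot: [-2.19, -2.252, 0.001]
ft_force: [-0.1, 0.6, -1.2]
opening: 0.0258
finger_force: 0.0
t 1.5167 fix [   0.3 -137.9  149.9] F [-0.1  0.6 -1.2] open 0.025815897190788025 q [-0.38  0.28  1.62 -0.    1.24 -0.41]
tool axes in fixture:
 [[ 0.001  1.    -0.001]
 [ 1.    -0.001 -0.   ]
 [-0.    -0.001 -1.   ]]
(0, -138, 60) [-0.1 -0.2 89.9]
(0, -138, 27) [-1.000e-01 -2.000e-01  1.229e+02]
turn 1 [-0.0011  0.     -0.0006]
turn -1 [0.000e+00 1.700e-03 3.141e+00]
```

View pics/top1.png

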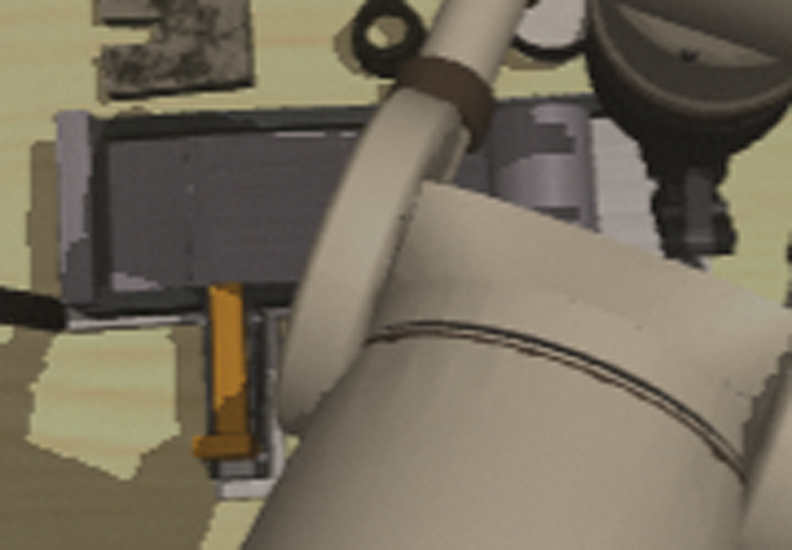

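The gripper, at about (690,215), stands right of the roller (right edge x≈595), i.e. behind it over the landing. Going down.

```bash
python3 -m handwheel '[{"rx":0,"ry":0,"rz":0,"tx":0,"ty":0,"tz":25,"hand":0.7},{"rx":0,"ry":0,"rz":0,"tx":0,"ty":0,"tz":50,"hand":0.7},{"rx":0,"ry":0,"rz":0,"tx":0,"ty":0,"tz":75,"hand":0.7},{"rx":0,"ry":0,"rz":0,"tx":0,"ty":0,"tz":90,"hand":0.7},{"rx":0,"ry":0,"rz":0,"tx":0,"ty":0,"tz":100,"hand":0.7},{"rx":0,"ry":0,"rz":0,"tx":0,"ty":0,"tz":108,"hand":0.7},{"rx":0,"ry":0,"rz":0,"tx":0,"ty":0,"tz":114,"hand":0.7},{"rx":0,"ry":0,"rz":0,"tx":0,"ty":0,"tz":119,"hand":0.7},{"rx":0,"ry":0,"rz":0,"tx":0,"ty":0,"tz":123,"hand":0.7},{"rx":0,"ry":0,"rz":0,"tx":0,"ty":0,"tz":123,"hand":0.7}]'
python3 -c "
from h import *
plan([])
a=snap('side','s1',(180,150,320,270),5)"
```

```text
t: 2.4
tcp_pos: [0.5844, -0.1051, 0.0271]
tcp_rot: [-2.19, -2.252, 0.0]
ft_force: [-0.3, 0.7, -0.1]
opening: 0.0255
finger_force: 0.0
t 2.4 fix [   0.7 -137.9   27.1] F [-0.3  0.7 -0.1] open 0.025454381855970716 q [-0.38  0.44  1.68  0.    1.02 -0.41]
tool axes in fixture:
 [[ 0.001  1.    -0.   ]
 [ 1.    -0.001  0.   ]
 [ 0.    -0.    -1.   ]]
turn 1 [-0.0001 -0.0001 -0.0007]
turn -1 [-1.0000e-04  2.0000e-04  3.1409e+00]
```

View pics/s1.png

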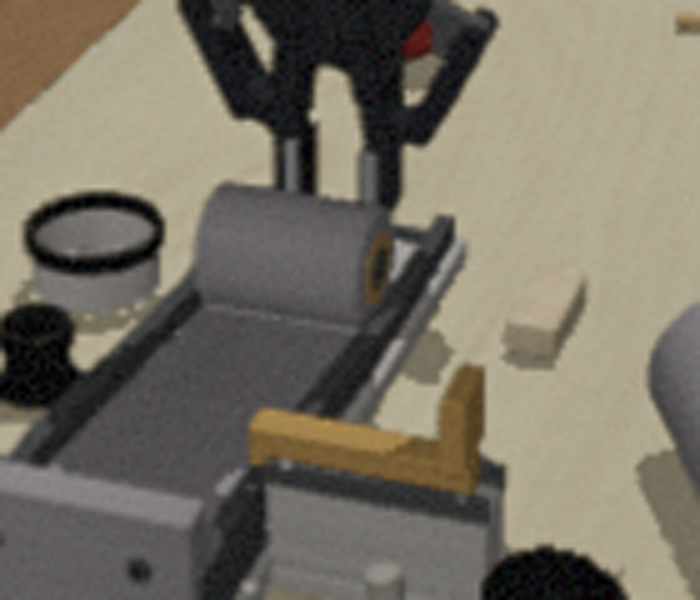

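Side view: fingers at (290,170) and (380,175) stand behind the roller (200–390, 250), between the rails and with the keeper clear. I'll start pushing slowly.

```bash
python3 -m handwheel '[{"rx":0,"ry":0,"rz":0,"tx":2,"ty":0,"tz":0,"hand":0.7},{"rx":0,"ry":0,"rz":0,"tx":4,"ty":0,"tz":0,"hand":0.7},{"rx":0,"ry":0,"rz":0,"tx":6,"ty":0,"tz":0,"hand":0.7},{"rx":0,"ry":0,"rz":0,"tx":8,"ty":0,"tz":0,"hand":0.7},{"rx":0,"ry":0,"rz":0,"tx":10,"ty":0,"tz":0,"hand":0.7},{"rx":0,"ry":0,"rz":0,"tx":12,"ty":0,"tz":0,"hand":0.7},{"rx":0,"ry":0,"rz":0,"tx":14,"ty":0,"tz":0,"hand":0.7},{"rx":0,"ry":0,"rz":0,"tx":16,"ty":0,"tz":0,"hand":0.7},{"rx":0,"ry":0,"rz":0,"tx":18,"ty":0,"tz":0,"hand":0.7},{"rx":0,"ry":0,"rz":0,"tx":20,"ty":0,"tz":0,"hand":0.7},{"rx":0,"ry":0,"rz":0,"tx":22,"ty":0,"tz":0,"hand":0.7},{"rx":0,"ry":0,"rz":0,"tx":24,"ty":0,"tz":0,"hand":0.7},{"rx":0,"ry":0,"rz":0,"tx":26,"ty":0,"tz":0,"hand":0.7},{"rx":0,"ry":0,"rz":0,"tx":28,"ty":0,"tz":0,"hand":0.7},{"rx":0,"ry":0,"rz":0,"tx":30,"ty":0,"tz":-0.4,"hand":0.7},{"rx":0,"ry":0,"rz":0,"tx":32,"ty":0,"tz":-0.6,"hand":0.7},{"rx":0,"ry":0,"rz":0,"tx":34,"ty":0,"tz":-0.9,"hand":0.7},{"rx":0,"ry":0,"rz":0,"tx":36,"ty":0,"tz":-1.1,"hand":0.7},{"rx":0,"ry":0,"rz":0,"tx":38,"ty":0,"tz":-1.4,"hand":0.7},{"rx":0,"ry":0,"rz":0,"tx":40,"ty":0,"tz":-1.6,"hand":0.7}]'
python3 -c "
from h import *
plan([(0,-60,33.3),(0,30,44)])"
```

```text
t: 4.12
tcp_pos: [0.5834, -0.0649, 0.029]
tcp_rot: [2.19, 2.252, 0.0]
ft_force: [0.0, -3.2, 1.5]
opening: 0.0253
finger_force: 1.5
t 4.1167 fix [  0.8 -97.7  29. ] F [ 0.  -3.2  1.5] open 0.0252502438616364 q [-0.32  0.43  1.7  -0.    1.01 -0.34]
tool axes in fixture:
 [[ 0.001  1.     0.   ]
 [ 1.    -0.001 -0.   ]
 [-0.     0.    -1.   ]]
(0, -60, 33.3) [37.7 -0.8 -4.3]
(0, 30, 44) [127.7  -0.9 -15. ]
turn 1 [ 0.0002  0.0002 -0.0005]
turn -1 [ 3.0000e-04 -3.0000e-04  3.1411e+00]
```

Contact is made at about 3 N. Continuing up the ramp.

```bash
python3 -m handwheel '[{"rx":0,"ry":0,"rz":0,"tx":3,"ty":0,"tz":-0.4,"hand":0.7},{"rx":0,"ry":0,"rz":0,"tx":6,"ty":0,"tz":-0.7,"hand":0.7},{"rx":0,"ry":0,"rz":0,"tx":9,"ty":0,"tz":-1.1,"hand":0.7},{"rx":0,"ry":0,"rz":0,"tx":12,"ty":0,"tz":-1.5,"hand":0.7},{"rx":0,"ry":0,"rz":0,"tx":15,"ty":0,"tz":-1.8,"hand":0.7},{"rx":0,"ry":0,"rz":0,"tx":18,"ty":0,"tz":-2.2,"hand":0.7},{"rx":0,"ry":0,"rz":0,"tx":21,"ty":0,"tz":-2.6,"hand":0.7},{"rx":0,"ry":0,"rz":0,"tx":24,"ty":0,"tz":-2.9,"hand":0.7},{"rx":0,"ry":0,"rz":0,"tx":27,"ty":0,"tz":-3.3,"hand":0.7},{"rx":0,"ry":0,"rz":0,"tx":30,"ty":0,"tz":-3.7,"hand":0.7},{"rx":0,"ry":0,"rz":0,"tx":33,"ty":0,"tz":-4.1,"hand":0.7},{"rx":0,"ry":0,"rz":0,"tx":36,"ty":0,"tz":-4.4,"hand":0.7},{"rx":0,"ry":0,"rz":0,"tx":39,"ty":0,"tz":-4.8,"hand":0.7},{"rx":0,"ry":0,"rz":0,"tx":42,"ty":0,"tz":-5.2,"hand":0.7},{"rx":0,"ry":0,"rz":0,"tx":45,"ty":0,"tz":-5.5,"hand":0.7},{"rx":0,"ry":0,"rz":0,"tx":48,"ty":0,"tz":-5.9,"hand":0.7},{"rx":0,"ry":0,"rz":0,"tx":51,"ty":0,"tz":-6.3,"hand":0.7},{"rx":0,"ry":0,"rz":0,"tx":54,"ty":0,"tz":-6.6,"hand":0.7},{"rx":0,"ry":0,"rz":0,"tx":57,"ty":0,"tz":-7,"hand":0.7},{"rx":0,"ry":0,"rz":0,"tx":60,"ty":0,"tz":-7.4,"hand":0.7}]'
python3 -c "
from h import *
plan([(0,20,44)])
snap('side','s2',(180,150,320,270),5)"
```

```text
t: 5.78
tcp_pos: [0.5816, -0.0047, 0.0363]
tcp_rot: [-2.19, -2.252, 0.0]
ft_force: [-0.2, -2.8, 2.1]
opening: 0.0259
finger_force: 1.5
t 5.7833 fix [  0.7 -37.5  36.3] F [-0.2 -2.8  2.1] open 0.025875106772602154 q [-0.22  0.4   1.72 -0.    1.02 -0.24]
tool axes in fixture:
 [[ 0.001  1.    -0.   ]
 [ 1.    -0.001 -0.   ]
 [-0.    -0.    -1.   ]]
(0, 20, 44) [57.5 -0.8 -7.7]
turn 1 [-0.0001  0.     -0.0005]
turn -1 [0.0000e+00 1.0000e-04 3.1411e+00]
```

View pics/s2.png

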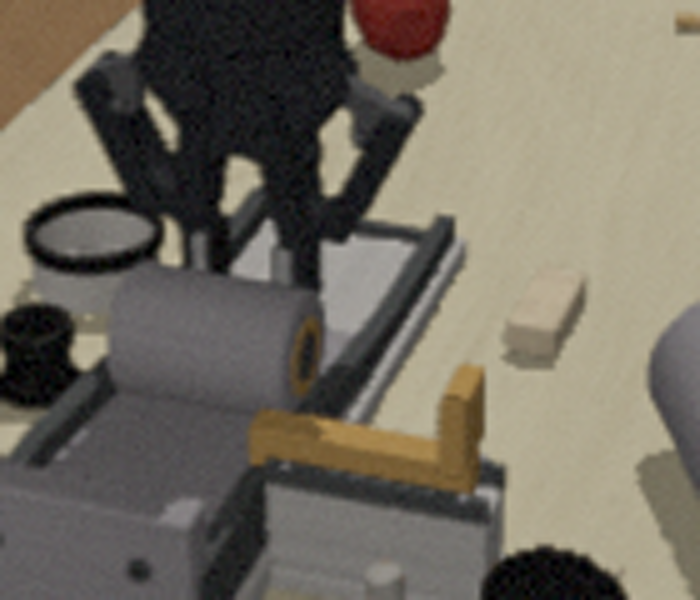

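The roller (215,340) is square on the ramp, the fingers are behind it, and the keeper tip (255,435) is clear of its path. Continuing.

```bash
python3 -m handwheel '[{"rx":0,"ry":0,"rz":0,"tx":3,"ty":0,"tz":-0.4,"hand":0.7},{"rx":0,"ry":0,"rz":0,"tx":6,"ty":0,"tz":-0.7,"hand":0.7},{"rx":0,"ry":0,"rz":0,"tx":9,"ty":0,"tz":-1.1,"hand":0.7},{"rx":0,"ry":0,"rz":0,"tx":12,"ty":0,"tz":-1.5,"hand":0.7},{"rx":0,"ry":0,"rz":0,"tx":15,"ty":0,"tz":-1.8,"hand":0.7},{"rx":0,"ry":0,"rz":0,"tx":18,"ty":0,"tz":-2.2,"hand":0.7},{"rx":0,"ry":0,"rz":0,"tx":21,"ty":0,"tz":-2.6,"hand":0.7},{"rx":0,"ry":0,"rz":0,"tx":24,"ty":0,"tz":-2.9,"hand":0.7},{"rx":0,"ry":0,"rz":0,"tx":27,"ty":0,"tz":-3.3,"hand":0.7},{"rx":0,"ry":0,"rz":0,"tx":30,"ty":0,"tz":-3.7,"hand":0.7},{"rx":0,"ry":0,"rz":0,"tx":33,"ty":0,"tz":-4.1,"hand":0.7},{"rx":0,"ry":0,"rz":0,"tx":36,"ty":0,"tz":-4.4,"hand":0.7},{"rx":0,"ry":0,"rz":0,"tx":39,"ty":0,"tz":-4.8,"hand":0.7},{"rx":0,"ry":0,"rz":0,"tx":42,"ty":0,"tz":-5.2,"hand":0.7},{"rx":0,"ry":0,"rz":0,"tx":45,"ty":0,"tz":-5.5,"hand":0.7},{"rx":0,"ry":0,"rz":0,"tx":48,"ty":0,"tz":-5.9,"hand":0.7},{"rx":0,"ry":0,"rz":0,"tx":51,"ty":0,"tz":-6.3,"hand":0.7},{"rx":0,"ry":0,"rz":0,"tx":54,"ty":0,"tz":-6.6,"hand":0.7},{"rx":0,"ry":0,"rz":0,"tx":57,"ty":0,"tz":-7,"hand":0.7},{"rx":0,"ry":0,"rz":0,"tx":60,"ty":0,"tz":-7.4,"hand":0.7}]'
python3 -c "
from h import *
plan([(0,55,44)])"
```

```text
t: 7.5
tcp_pos: [0.58, 0.0552, 0.0437]
tcp_rot: [-2.19, -2.252, 0.0]
ft_force: [-0.2, -2.5, 1.9]
opening: 0.0258
finger_force: 1.5
t 7.5 fix [ 0.8 22.5 43.7] F [-0.2 -2.5  1.9] open 0.02578295258119241 q [-0.11  0.39  1.71  0.    1.04 -0.14]
tool axes in fixture:
 [[ 0.001  1.    -0.   ]
 [ 1.    -0.001  0.   ]
 [ 0.    -0.    -1.   ]]
(0, 55, 44) [32.5 -0.8 -0.3]
turn 1 [-0.0001 -0.     -0.0006]
turn -1 [-1.000e-04  1.000e-04  3.141e+00]
```

```bash
python3 -m handwheel '[{"rx":0,"ry":0,"rz":0,"tx":2,"ty":0,"tz":-0.2,"hand":0.7},{"rx":0,"ry":0,"rz":0,"tx":4,"ty":0,"tz":-0.5,"hand":0.7},{"rx":0,"ry":0,"rz":0,"tx":6,"ty":0,"tz":-0.7,"hand":0.7},{"rx":0,"ry":0,"rz":0,"tx":8,"ty":0,"tz":-1,"hand":0.7},{"rx":0,"ry":0,"rz":0,"tx":10,"ty":0,"tz":-1,"hand":0.7},{"rx":0,"ry":0,"rz":0,"tx":12,"ty":0,"tz":-1,"hand":0.7},{"rx":0,"ry":0,"rz":0,"tx":14,"ty":0,"tz":-1,"hand":0.7},{"rx":0,"ry":0,"rz":0,"tx":16,"ty":0,"tz":-1,"hand":0.7},{"rx":0,"ry":0,"rz":0,"tx":18,"ty":0,"tz":-1,"hand":0.7},{"rx":0,"ry":0,"rz":0,"tx":20,"ty":0,"tz":-1,"hand":0.7},{"rx":0,"ry":0,"rz":0,"tx":22,"ty":0,"tz":-1,"hand":0.7},{"rx":0,"ry":0,"rz":0,"tx":24,"ty":0,"tz":-1,"hand":0.7},{"rx":0,"ry":0,"rz":0,"tx":26,"ty":0,"tz":-1,"hand":0.7},{"rx":0,"ry":0,"rz":0,"tx":28,"ty":0,"tz":-1,"hand":0.7},{"rx":0,"ry":0,"rz":0,"tx":30,"ty":0,"tz":-1,"hand":0.7},{"rx":0,"ry":0,"rz":0,"tx":30,"ty":0,"tz":-1,"hand":0.7},{"rx":0,"ry":0,"rz":0,"tx":30,"ty":0,"tz":-1,"hand":0.7}]'
python3 -c "
from h import *
plan([(0,58,44)])
snap('side','s3',(160,170,300,290),5)"
```

```text
t: 8.92
tcp_pos: [0.5791, 0.085, 0.0447]
tcp_rot: [2.19, 2.253, -0.0]
ft_force: [0.3, -1.0, -0.5]
opening: 0.0255
finger_force: 0.0
t 8.9167 fix [ 0.8 52.3 44.7] F [ 0.3 -1.  -0.5] open 0.025533063077024357 q [-0.06  0.4   1.7  -0.    1.04 -0.09]
tool axes in fixture:
 [[ 0.  1. -0.]
 [ 1. -0. -0.]
 [-0. -0. -1.]]
(0, 58, 44) [ 5.7 -0.8  0.7]
turn 1 [-0.      0.     -0.0003]
turn -1 [1.0000e-04 0.0000e+00 3.1413e+00]
```

View pics/s3.png

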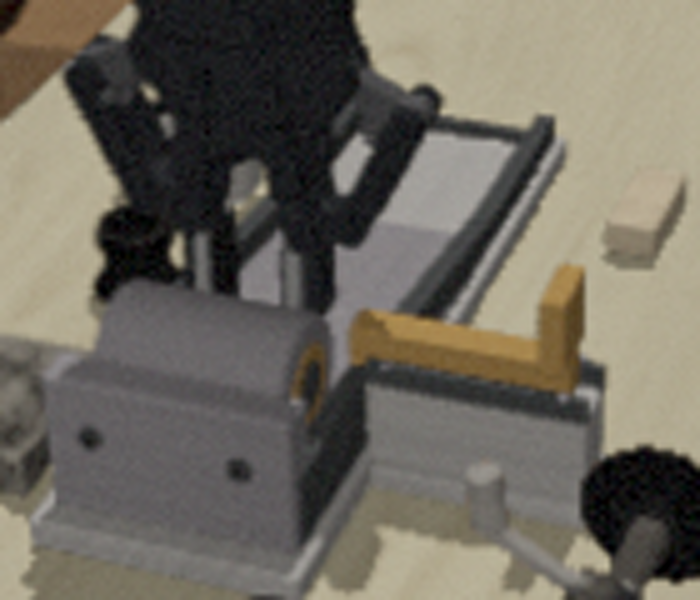

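The roller (215,345) has dropped ahead against the stop and force on the fingers is gone. I'll nudge gently to confirm it's seated.

```bash
python3 -m handwheel '[{"rx":0,"ry":0,"rz":0,"tx":1,"ty":0,"tz":0,"hand":0.7},{"rx":0,"ry":0,"rz":0,"tx":2,"ty":0,"tz":0,"hand":0.7},{"rx":0,"ry":0,"rz":0,"tx":3,"ty":0,"tz":0,"hand":0.7},{"rx":0,"ry":0,"rz":0,"tx":4,"ty":0,"tz":0,"hand":0.7},{"rx":0,"ry":0,"rz":0,"tx":4,"ty":0,"tz":0,"hand":0.7}]'; python3 -m handwheel '[{"rx":0,"ry":0,"rz":0,"tx":0.7,"ty":0,"tz":0,"hand":0.7},{"rx":0,"ry":0,"rz":0,"tx":1.4,"ty":0,"tz":0,"hand":0.7},{"rx":0,"ry":0,"rz":0,"tx":1.4,"ty":0,"tz":0,"hand":0.7}]'
```

```text
t: 9.38
tcp_pos: [0.579, 0.0891, 0.0447]
tcp_rot: [-2.19, -2.252, -0.0]
ft_force: [-0.4, 0.8, -0.1]
opening: 0.0255
finger_force: 0.0
t: 9.63
tcp_pos: [0.579, 0.0904, 0.0447]
tcp_rot: [-2.19, -2.252, -0.0]
ft_force: [-0.3, 0.5, 0.3]
opening: 0.0259
finger_force: 0.0
```

```bash
for i in 1 2 3; do python3 -m handwheel '[{"rx":0,"ry":0,"rz":0,"tx":0.5,"ty":0,"tz":0,"hand":0.7},{"rx":0,"ry":0,"rz":0,"tx":1,"ty":0,"tz":0,"hand":0.7},{"rx":0,"ry":0,"rz":0,"tx":1,"ty":0,"tz":0,"hand":0.7}]' | grep -E "pos|ft|finger"; done
```

```text
tcp_pos: [0.579, 0.0909, 0.0447]
ft_force: [-0.4, -2.9, -0.1]
finger_force: 1.3
tcp_pos: [0.579, 0.091, 0.0448]
ft_force: [0.2, -7.2, 0.7]
finger_force: 3.4
tcp_pos: [0.579, 0.091, 0.0447]
ft_force: [-0.9, -10.7, 0.6]
finger_force: 5.1
```

The roller is firmly against the stop: TCP y is 58.2 mm at contact, so its centre is at about 93.5. Retreating, then over to the near side of the tab.

```bash
python3 -m handwheel '[{"rx":0,"ry":0,"rz":0,"tx":-1,"ty":0,"tz":0,"hand":0.7},{"rx":0,"ry":0,"rz":0,"tx":-2,"ty":0,"tz":0,"hand":0.7},{"rx":0,"ry":0,"rz":0,"tx":-6,"ty":0,"tz":0,"hand":0.7},{"rx":0,"ry":0,"rz":0,"tx":-15,"ty":0,"tz":0,"hand":0.7},{"rx":0,"ry":0,"rz":0,"tx":-28,"ty":0,"tz":-5,"hand":0.7},{"rx":0,"ry":0,"rz":0,"tx":-30,"ty":0,"tz":-25,"hand":0.7},{"rx":0,"ry":0,"rz":0,"tx":-30,"ty":0,"tz":-55,"hand":0.7},{"rx":0,"ry":0,"rz":0,"tx":-30,"ty":0,"tz":-80,"hand":0.7},{"rx":0,"ry":0,"rz":0,"tx":-28,"ty":-25,"tz":-85,"hand":1},{"rx":0,"ry":0,"rz":0,"tx":-20,"ty":-60,"tz":-85,"hand":1},{"rx":0,"ry":0,"rz":0,"tx":-12,"ty":-95,"tz":-85,"hand":1},{"rx":0,"ry":0,"rz":0,"tx":-6,"ty":-130,"tz":-85,"hand":1},{"rx":0,"ry":0,"rz":0,"tx":-1,"ty":-155,"tz":-85,"hand":1},{"rx":0,"ry":0,"rz":0,"tx":-1,"ty":-155,"tz":-85,"hand":1},{"rx":0,"ry":0,"rz":0,"tx":-1,"ty":-155,"tz":-85,"hand":1}]'
python3 -c "
from h import *
plan([(-152,60,67)])"
```

```text
t: 11.63
tcp_pos: [0.4236, 0.0876, 0.13]
tcp_rot: [2.19, 2.252, 0.001]
ft_force: [0.4, -0.7, 0.9]
opening: 0.0001
finger_force: 0.0
t 11.6333 fix [-154.6   59.3  130. ] F [ 0.4 -0.7  0.9] open 9.712985821286575e-05 q [-0.08 -0.12  2.09  0.    1.17 -0.1 ]
tool axes in fixture:
 [[ 0.001  1.     0.001]
 [ 1.    -0.001 -0.   ]
 [-0.     0.001 -1.   ]]
(-152, 60, 67) [ 0.7  2.5 63.1]
turn 1 [ 0.0012  0.0001 -0.0007]
turn -1 [ 1.0000e-04 -1.9000e-03  3.1409e+00]
```

```bash
python3 -m handwheel '[{"rx":0,"ry":0,"rz":0,"tx":0,"ty":0,"tz":20,"hand":1},{"rx":0,"ry":0,"rz":0,"tx":0,"ty":0,"tz":40,"hand":1},{"rx":0,"ry":0,"rz":0,"tx":0,"ty":0,"tz":52,"hand":1},{"rx":0,"ry":0,"rz":0,"tx":0,"ty":0,"tz":60,"hand":1},{"rx":0,"ry":0,"rz":0,"tx":0.5,"ty":0,"tz":63,"hand":1},{"rx":0,"ry":0,"rz":0,"tx":0.5,"ty":0,"tz":63,"hand":1}]'
python3 -c "
from h import *
plan([])
snap('side','s4',(160,150,320,270),4.9)"
```

```text
t: 12.13
tcp_pos: [0.4246, 0.0882, 0.0665]
tcp_rot: [-2.19, -2.252, 0.0]
ft_force: [-0.9, -0.4, 0.6]
opening: -0.0003
finger_force: 0.0
t 12.1333 fix [-153.6   59.8   66.5] F [-0.9 -0.4  0.6] open -0.0003429938939483568 q [-0.08 -0.    2.12  0.    1.02 -0.1 ]
tool axes in fixture:
 [[ 0.001  1.    -0.   ]
 [ 1.    -0.001  0.   ]
 [ 0.    -0.    -1.   ]]
turn 1 [-0.0004 -0.0001 -0.001 ]
turn -1 [-1.0000e-04  6.0000e-04  3.1406e+00]
```

View pics/s4.png

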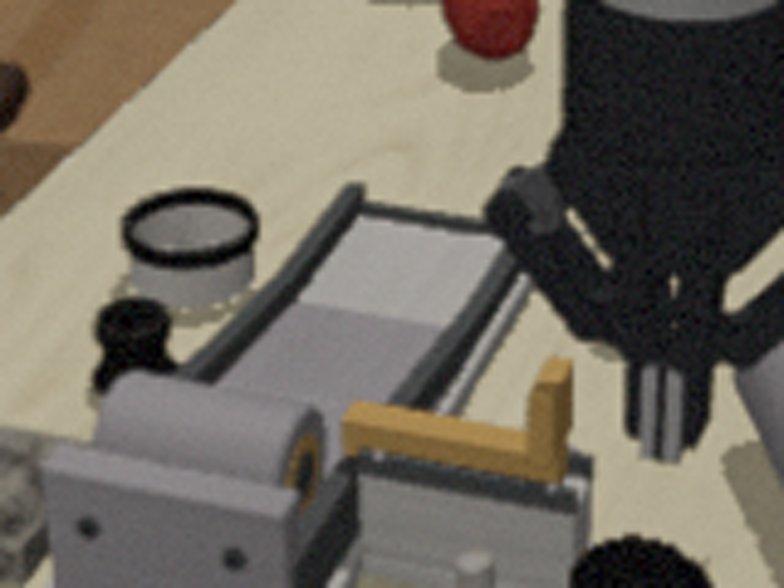

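The fingertips (660,410) stand on the near side of the tab (550,420), in line with it, and the roller is seated (200,430). I'll raise 5 mm for knuckle clearance and push inward.

```bash
python3 -m handwheel '[{"rx":0,"ry":0,"rz":0,"tx":0,"ty":3,"tz":-5,"hand":1},{"rx":0,"ry":0,"rz":0,"tx":0,"ty":6,"tz":-5,"hand":1},{"rx":0,"ry":0,"rz":0,"tx":0,"ty":9,"tz":-5,"hand":1},{"rx":0,"ry":0,"rz":0,"tx":0,"ty":12,"tz":-5,"hand":1},{"rx":0,"ry":0,"rz":0,"tx":0,"ty":15,"tz":-5,"hand":1},{"rx":0,"ry":0,"rz":0,"tx":0,"ty":18,"tz":-5,"hand":1},{"rx":0,"ry":0,"rz":0,"tx":0,"ty":21,"tz":-5,"hand":1},{"rx":0,"ry":0,"rz":0,"tx":0,"ty":24,"tz":-5,"hand":1},{"rx":0,"ry":0,"rz":0,"tx":0,"ty":27,"tz":-5,"hand":1},{"rx":0,"ry":0,"rz":0,"tx":0,"ty":30,"tz":-5,"hand":1},{"rx":0,"ry":0,"rz":0,"tx":0,"ty":33,"tz":-5,"hand":1},{"rx":0,"ry":0,"rz":0,"tx":0,"ty":36,"tz":-5,"hand":1},{"rx":0,"ry":0,"rz":0,"tx":0,"ty":39,"tz":-5,"hand":1},{"rx":0,"ry":0,"rz":0,"tx":0,"ty":42,"tz":-5,"hand":1},{"rx":0,"ry":0,"rz":0,"tx":0,"ty":45,"tz":-5,"hand":1},{"rx":0,"ry":0,"rz":0,"tx":0,"ty":48,"tz":-5,"hand":1},{"rx":0,"ry":0,"rz":0,"tx":0,"ty":51,"tz":-5,"hand":1},{"rx":0,"ry":0,"rz":0,"tx":0,"ty":54,"tz":-5,"hand":1},{"rx":0,"ry":0,"rz":0,"tx":0,"ty":57,"tz":-5,"hand":1},{"rx":0,"ry":0,"rz":0,"tx":0,"ty":60,"tz":-5,"hand":1}]'
python3 -c "
from h import *
plan([])"
```

```text
t: 13.85
tcp_pos: [0.4842, 0.0902, 0.0716]
tcp_rot: [-2.19, -2.252, 0.0]
ft_force: [-0.7, 0.5, -0.2]
opening: -0.0001
finger_force: 0.8
t 13.85 fix [-94.   60.2  71.6] F [-0.7  0.5 -0.2] open -8.860081769550743e-05 q [-0.06  0.14  1.96  0.    1.04 -0.09]
tool axes in fixture:
 [[ 0.001  1.    -0.   ]
 [ 1.    -0.001  0.   ]
 [ 0.    -0.    -1.   ]]
turn 1 [-0.0002 -0.0001 -0.0006]
turn -1 [-2.000e-04  4.000e-04  3.141e+00]
```

```bash
python3 -m handwheel '[{"rx":0,"ry":0,"rz":0,"tx":0,"ty":2,"tz":0,"hand":1},{"rx":0,"ry":0,"rz":0,"tx":0,"ty":4,"tz":0,"hand":1},{"rx":0,"ry":0,"rz":0,"tx":0,"ty":6,"tz":0,"hand":1},{"rx":0,"ry":0,"rz":0,"tx":0,"ty":8,"tz":0,"hand":1},{"rx":0,"ry":0,"rz":0,"tx":0,"ty":10,"tz":0,"hand":1},{"rx":0,"ry":0,"rz":0,"tx":0,"ty":11,"tz":0,"hand":1},{"rx":0,"ry":0,"rz":0,"tx":0,"ty":12,"tz":0,"hand":1}]' | grep -E "pos|ft|finger"
for i in 1 2; do python3 -m handwheel '[{"rx":0,"ry":0,"rz":0,"tx":0,"ty":0.7,"tz":0,"hand":1},{"rx":0,"ry":0,"rz":0,"tx":0,"ty":1.5,"tz":0,"hand":1}]' | grep -E "pos|ft|finger"; done
```

```text
tcp_pos: [0.4961, 0.0905, 0.0717]
ft_force: [-1.6, 0.2, -0.7]
finger_force: 0.8
tcp_pos: [0.4975, 0.0905, 0.0717]
ft_force: [-0.7, 0.5, -0.2]
finger_force: 0.8
tcp_pos: [0.499, 0.0906, 0.0717]
ft_force: [-1.6, 1.3, -1.3]
finger_force: 0.8
```

```bash
for i in 1 2 3 4; do python3 -m handwheel '[{"rx":0,"ry":0,"rz":0,"tx":0,"ty":0.6,"tz":0,"hand":1},{"rx":0,"ry":0,"rz":0,"tx":0,"ty":1.2,"tz":0,"hand":1}]' | grep -E "pos|ft|finger"; done
```

```text
tcp_pos: [0.5002, 0.0906, 0.0717]
ft_force: [-1.3, 1.1, -2.0]
finger_force: 0.8
tcp_pos: [0.5006, 0.0906, 0.0716]
ft_force: [-6.5, -0.3, 3.2]
finger_force: 3.6
tcp_pos: [0.5007, 0.0907, 0.0716]
ft_force: [-12.3, -0.9, 8.3]
finger_force: 5.9
tcp_pos: [0.5007, 0.0907, 0.0715]
ft_force: [-15.8, -0.7, 12.7]
finger_force: 8.3
```

The stop is hard at the expected place, so the keeper is fully in. Backing off and checking.

```bash
python3 -m handwheel '[{"rx":0,"ry":0,"rz":0,"tx":0,"ty":-3,"tz":0,"hand":1},{"rx":0,"ry":0,"rz":0,"tx":0,"ty":-8,"tz":0,"hand":1},{"rx":0,"ry":0,"rz":0,"tx":0,"ty":-20,"tz":0,"hand":1},{"rx":0,"ry":0,"rz":0,"tx":0,"ty":-35,"tz":-5,"hand":1},{"rx":0,"ry":0,"rz":0,"tx":0,"ty":-50,"tz":-25,"hand":1},{"rx":0,"ry":0,"rz":0,"tx":0,"ty":-65,"tz":-50,"hand":1},{"rx":0,"ry":0,"rz":0,"tx":0,"ty":-80,"tz":-75,"hand":1},{"rx":0,"ry":0,"rz":0,"tx":0,"ty":-80,"tz":-75,"hand":1},{"rx":0,"ry":0,"rz":0,"tx":0,"ty":-80,"tz":-75,"hand":1}]'
python3 - <<'E'
from h import *
a=snap('side','s5');b=snap('top','t5')
o=[cv2.resize(a['color'][170:290,150:300],(600,480))[:, :],cv2.resize(b['color'][130:255,150:330],(600,417))]
im=np.vstack(o);k=600/im.shape[0];cv2.imwrite('pics/fin.png',cv2.resize(im,None,fx=k,fy=k,interpolation=cv2.INTER_AREA))
E
```

```text
t: 16.18
tcp_pos: [0.4253, 0.0883, 0.1486]
tcp_rot: [2.187, 2.249, 0.006]
ft_force: [-0.1, 0.7, -0.0]
opening: 0.0005
finger_force: 0.0
```

View pics/fin.png

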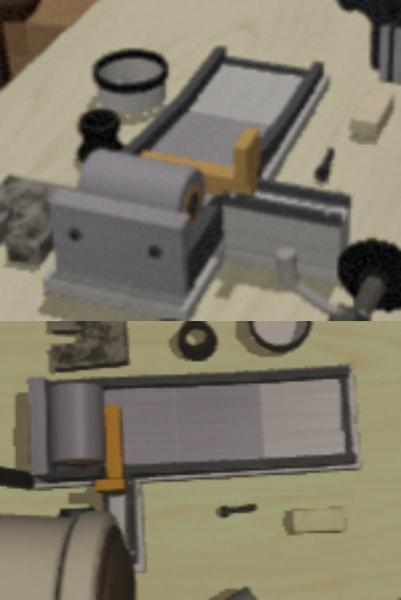

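The roller (75,425) is seated square against the stop, the keeper bar (113,440) lies behind it past the middle line, and the bystanders are in place. Handing in.

```bash
python3 -c "
from rig import *
print(sign_off())"
```

```text
the job is handed in; nothing more can be done
None
```

I handed the job in with the roller seated against the end stop and the keeper pushed to its hard stop behind it; the last picture shows the other things in place, but the hand-in returned no verdict.

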